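# Hang and lock a bottle bracket on the slotted bench rack

### The job

Fit the loose white bottle bracket in the empty left-hand bay of the bench rack, as the right-hand bay has it: hook its four tabs into the slots of the steel strip, feeling for them gently (the strip bends if it is forced), and push it down until it sits fully home and the red catch snaps out through its back plate. Then set the red-capped bottle gently down upright on its tray and let go; leave the other bottles alone.

Things in the scene. Friction and masses are not known exactly. Their poses are not given: they have to be found in the camera images.
- rack: fixed bench rack 280 mm wide, posts 184 mm high: two upright slotted steel strips on level rails, facing the rack's -x. Origin on the worktop under the strips' front face, midway between the bays; x points away from the robot (yaw within 0.2 rad), y left. Right bay (y -75 mm): bracket with a white-capped bottle, fixed. Left bay (y +75 mm): empty strip.
- rack_bay (a point): nominal mark of the empty strip: on its front face, rack x 0, y 75, z 131 mm, rack axes. THE STRIP ITSELF IS NOT MEASURED: it is clamped on the rails up to 16 mm left or right of nominal, and up to 2 mm above or below it. With the bracket home, bracket_plate lies on the strip's true mark. To enter the slots the bracket must be 10 to 18 mm (best 14) above home.
- rack_slots (a point): nominal middle of the empty strip's four slots (strip itself up to 16 mm aside), rack x 0, y 75, z 131 mm. Strip 62 mm wide, 4 mm thick, top at z 178 mm. Slots 8 mm wide, 28 mm high, centred 18 mm left and right of its centre line, lower edges 34 mm below and 6 mm above this point; 20 mm free behind them. The catch is in the middle between them.
- bracket: loose white steel bracket, 0.22 to 0.37 kg, standing on the worktop as it is to hang. Origin: underside, centre line, rear face of the back plate; x to the rear (tabs), y left, z up. Back plate x -4 to 0, y +-28, z 0 to 74 mm, with a window (y +-9, z 44 to 58, a 5 mm bar below it) for the catch. Arm below and behind the tray, z 0 to 38, x -168 to -4 mm.
- bracket_arm (a point): middle of the free stretch of the bracket's channel arm, half-way up (bracket x -52, y 0, z 19 mm; bracket axes). The arm is 28 mm wide (y), 38 mm high, free to grip across y from x = -10 to -84 mm.
- bracket_plate (a point): mark on the rear face of the bracket's back plate, bracket x 0, y 0, z 46 mm; bracket axes. Four steel tabs stick out of this face at y +-18 mm, 5 mm thick: necks 10 mm high with undersides at z 12 and 52 mm (they rest on the slots' lower edges when home), ending in lips that hang 10 mm lower and reach 12 mm behind the plate.
- bracket_tray (a point): centre of the tray floor's top, bracket x -128, y 0, z 41 mm; bracket axes. The floor is 79 x 79 mm inside a rim 6 mm high. Once hung it may sag up to 2 degrees.
- catch (a joint): red spring catch of the empty strip, m: 0 = out, 5 mm ahead of the strip's face (also before the bracket is there), to 0.0055 = pushed in. Top sloped, underside flat. On the way down the bar under the window pushes it in (1 to 3 N; up to 8 N of down push); in the last 1.5 mm it snaps into the window and bars the way up. Then the tabs stand on the strip and the force climbs steeply.
- red_bottle: sample bottle with the red cap, upright, 61 mm diameter, 122 mm high (straight body up to 95 mm), 0.26 kg. Origin under its centre. It may have changed places with the tan bottle.
- red_bottle_mid (a point): centre of the red-capped bottle, 61 mm above its foot; on the tray it is 61 mm above the tray's floor.
- tan_bottle_mid (a point): centre (61 mm up) of a tan bottle of the same size on the worktop, to be left alone.
- white_bottle_mid (a point): centre (61 mm up) of the white-capped bottle standing on the right-hand bay's bracket, to be left alone.
There are look-alikes about, which are no part of the job. Leave any yellow look-alike of the red_bottle alone.

How it is judged (in metres and radians):
On the way:
1. the bracket hangs fully home in the empty bay and the catch has snapped out (z of bracket_plate in the frame of rack_bay between -0.005 and 0.0038 m and y of bracket_plate in the frame of rack_bay between -0.019 and 0.019 m and x of bracket_plate in the frame of rack_bay between -0.005 and 0.004 m and angle between bracket_plate's own z axis and vertical below 0.06 rad and angle between the x axis of bracket_plate and the x axis of rack, either way round below 0.08 rad and value of joint catch below 0.0015 m), for 0.2 s.
At the end, for the whole second after the job is handed in: The bracket hangs level in the left-hand bay, fully down (within 4 mm of nominal), back plate on the strip, catch sprung out (under 1.5 mm in); the red-capped bottle stands upright and still on its tray, within 20 mm of the middle (all of step 1 and horizontal distance between red_bottle_mid and bracket_tray below 0.02 m and z of red_bottle_mid in the frame of bracket_tray between 0.055 and 0.067 m and angle between red_bottle_mid's own z axis and vertical below 0.09 rad and linear speed of each of red_bottle, bracket below 0.01 m/s); the robot touches nothing.
It fails at once if the bracket is forced: pressed on the rack with more than 60 N while it is being fitted (the bottle still over 60 mm above or beside its tray) (contact force between bracket and rack above 60 N and distance between red_bottle_mid and bracket_tray above 0.121 m).
It fails at once if the red-capped bottle lands on the bracket with more than 40 N (contact force between red_bottle and bracket above 40 N).
It fails at once if the tan bottle is moved more than 30 mm (distance of tan_bottle_mid from where it was at the start of the episode above 0.03 m).
It fails at once if the white-capped bottle is moved more than 20 mm (distance of white_bottle_mid from where it was at the start of the episode above 0.02 m).
It fails at once if the red-capped bottle is tipped (angle between red_bottle_mid's own z axis and vertical above 0.5 rad).
It also fails if it takes over 67 s, if anything falls off the work surface, if the arm or the gripper's body presses on something with over 40 N, if the wrist force passes 120 N, or if a joint passes its speed limit or range.

### The arm

A 6-joint arm with a two-finger parallel gripper is mounted at the origin on the work surface; the furniture and walls round the work are solid. World frame = base frame: x ahead of the robot, y to its left, z up, the work surface at z = 0. Lengths are in mm, angles in rad, forces in N, time in s.
With the tool pointing down it reaches from about 300 to 850 mm from the base axis. Payload 4.2 kg.
Tool frame: the origin (TCP) lies midway between the tips of the shut fingers; the grasp point (between the pads) lies 19 mm behind it; z points along the fingers, y is the direction in which the jaws open and shut (so a half turn about z gives the same grasp; the last joint's range is limited). The gripper opens to 91 mm and grips with 3 to 60 N. Pads are 32 mm wide; open, the fingers measure 118 mm over their backs; the gripper's body (76 mm by 178 mm) begins 60 mm behind the grasp point.
Start: joints at [1.123, 0.32, 1.565, -0, 1.257, -0.02], TCP at [238.555, 523.197, 213.976] pointing down, gripper open.
Joint ranges: [-3.11, 3.11], [-0.84, 2.01], [0.21, 2.61], [-1.34, 4.49], [0.05, 2.63], [-2.56, 2.56]. Speed limits (rad/s): [2.57, 2.57, 3.14, 3.14, 3.14, 3.14].

### API

Orientations are given as [roll, pitch, yaw] about the fixed x, y, z axes, in that order (R = Rz(yaw) Ry(pitch) Rx(roll)).
In Python, from plant import sensors, camera, get_calibration, env gives the robot as it stands.
- The arm moves only by the tool apply_moves, never from a script. Its argument "plan" is a list that holds one entry, the list of rows, each a list of 5 numbers: the closure in counts, from 0 (fully open) to 255 (shut), then the shift along the world's x, y, z in cm, then the turn about the world's z in degrees. A call has 1 to 8 rows; each row shifts and turns the commanded pose from where the row before left it; what a row does not reach is not made up. A row lasts 1/10 s, in which the tool goes at most 50 mm and 8.59 degrees, less where a joint would pass 70% of its speed; a pose out of reach is approached as far as the arm can. A call with a gripper value outside its range is refused whole. The fingers move at their own pace and stop on an object; "grip_force" is the grip in N (left out, the last holds). Time passes only in rows, so rows that do not move let the fingers close. It gives the time, the measured TCP pose, the force and the opening at its end, in the units of the state.
- sensors.get_obs(): the state, without advancing time (a new reading comes with each control period).
- camera(name): name is "scene" or "top"; returns the picture (480x640x3 uint8, blue, green, red); there is no depth.
- get_calibration(name): a dict with "intrinsics" (3x3 intrinsics, pixels), "xyz" and "orientation" of the camera in the world. Camera axes: x right, y up, looking along -z (the intrinsics and any distortion apply to the point x, -y, -z); pixel columns grow to the right and rows downward; lengths in mm; the calibration is good to about 2 mm. A picture is of the moment at which its call begins. get_calibration takes no time and is no camera call.
- env.hand_in(): hands the job in, once; it reports no verdict.
The state is a dict: "t": time; "joint_positions": joint angles; "qvel": joint speeds; "effort": joint torques, N m; "eef_pos": TCP position; "orientation": TCP orientation; "contact_force": force on the tool from outside, world axes, zero at the start; "ft_torque": the same for the moment, N m; "width": opening from 0.0 (shut) to 1.0 (fully open).
Only numpy, scipy, OpenCV 4.12 (cv2) and the standard library are available. Lean on these libraries where they do the work, as an engineer would, in place of code of your own. Each camera call takes 0.05 s, during which the arm holds its last target.

## Working session

There is one attempt and no reset: what is moved stays moved. The work goes in short steps, Python scripts to look and compute and a tool call to move; the robot and the scene stay as the last step left them, time stands still between calls to the robot, and variables do not carry over. Pictures are saved under pics/ and viewed, and the job is handed in when it is done.

Besides the shell and the picture viewer there is one more tool, called after "Request:" by a JSON object that holds its "method" and its "body", one argument or row to a line. apply_moves: Moves the arm, as the interface text tells. Its arguments: {"type":"object","properties":{"plan":{"type":"array","items":{"type":"array","items":{"type":"array","items":{"type":"number"}}}},"grip_force":{"type":"number"}},"required":["plan"]}

```bash
ls; mkdir -p pics; python3 - <<'E'
from plant import sensors,camera,get_calibration
import cv2
for n in("scene","top"):
    c=get_calibration(n);print(n,c)
    cv2.imwrite(f"pics/{n}0.png",camera(n))
print(sensors.get_obs())
E
```

```text
pics
scene {'intrinsics': array([[564.19614756,   0.        , 315.49480612],
       [  0.        , 564.19614756, 242.86756801],
       [  0.        ,   0.        ,   1.        ]]), 'xyz': array([-244.18999447, -190.15451572,  834.11622547]), 'orientation': array([ 0.86150321,  0.02245569, -1.26853589])}
top {'intrinsics': array([[588.03493743,   0.        , 317.53643803],
       [  0.        , 588.03493743, 245.730358  ],
       [  0.        ,   0.        ,   1.        ]]), 'xyz': array([ 337.76631485,   47.48068292, 1373.00659819]), 'orientation': array([ 0.16701799,  0.00832777, -1.54818567])}
{'t': 0.1, 'joint_positions': array([ 1.12303279e+00,  3.20217913e-01,  1.56552668e+00,  2.02654802e-05,
        1.25737285e+00, -1.99919084e-02]), 'qvel': array([ 0.00052291, -0.00210558, -0.00196088,  0.00061239,  0.0007177 ,
       -0.00148063]), 'effort': array([-6.78089364e-04, -4.13331485e+01, -2.32512259e+01,  7.28320959e-02,
        4.22261108e-02, -6.60876776e-05]), 'eef_pos': array([238.33796485, 522.80445123, 213.22190121]), 'orientation': array([-3.14006855e+00, -4.97462744e-05,  2.71381473e+00]), 'contact_force': array([-0.08403008, -0.50949298,  0.3433926 ]), 'ft_torque': array([ 0.02436324,  0.0057593 , -0.04030531]), 'width': 0.9995423794666225}
```

View pics/scene0.png

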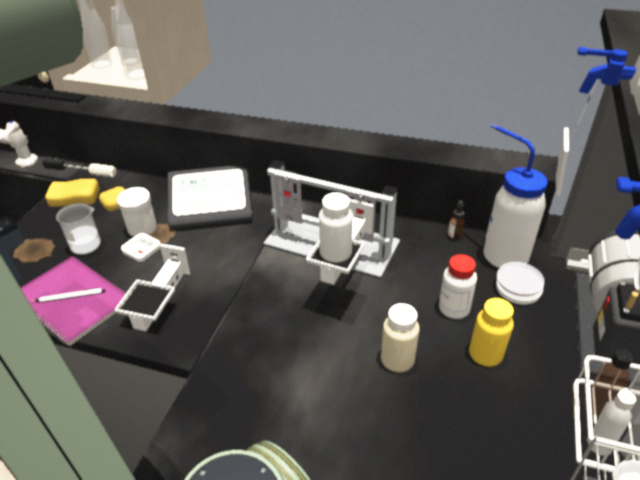

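View pics/top0.png

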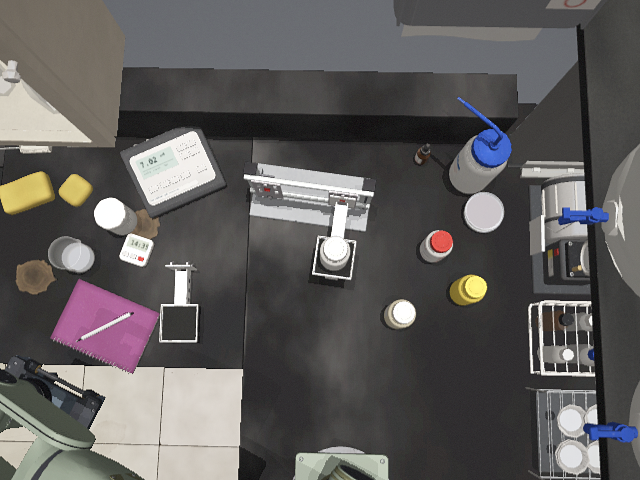

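```bash
cat > h.py <<'E'
import numpy as np,cv2
from scipy.spatial.transform import Rotation as R
from plant import sensors,camera,get_calibration
F=np.diag([1,-1,-1.])
def cam(n):
    c=get_calibration(n);return c['intrinsics'],np.array(c['xyz']),R.from_euler('xyz',c['orientation']).as_matrix()
def proj(n,P):
    K,t,M=cam(n);p=(np.atleast_2d(P)-t)@M@F.T;q=p@K.T;return q[:,:2]/q[:,2:]
def back(n,uv,z):
    K,t,M=cam(n);uv=np.atleast_2d(uv).astype(float)
    d=np.c_[uv,np.ones(len(uv))]@np.linalg.inv(K).T@F.T@M.T
    z=np.broadcast_to(z,(len(uv),))
    return t+d*((z-t[2])/d[:,2])[:,None]
def crop(img,x0,y0,w,h,f,name):
    cv2.imwrite('pics/'+name,cv2.resize(img[y0:y0+h,x0:x0+w],None,fx=f,fy=f,interpolation=cv2.INTER_CUBIC))
E
python3 - <<'E'
from h import *
s=cv2.imread('pics/scene0.png');t=cv2.imread('pics/top0.png')
a=np.vstack([cv2.resize(t[150:290,235:385],None,fx=4,fy=4,interpolation=2)]);cv2.imwrite('pics/c1.png',a)
crop(t,145,250,70,100,6,'c2.png')
crop(s,255,150,150,130,5,'c3.png')
crop(s,105,230,100,110,5,'c4.png')
crop(s,370,240,150,140,4,'c5.png')
crop(t,370,220,130,120,5,'c6.png')
E
```

```text
(no output)
```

View pics/c1.png

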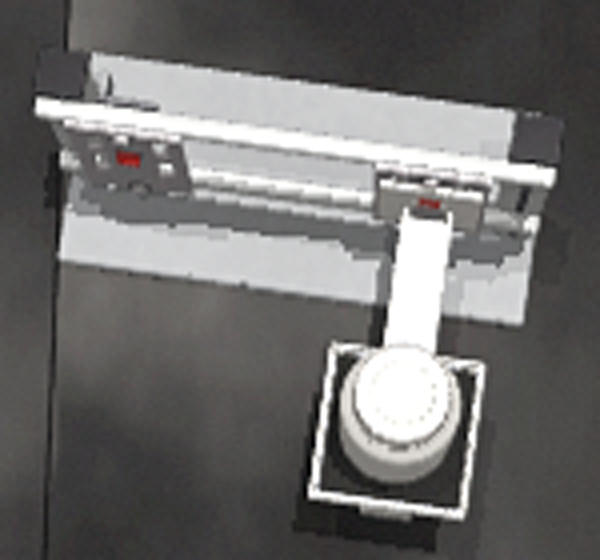

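View pics/c2.png

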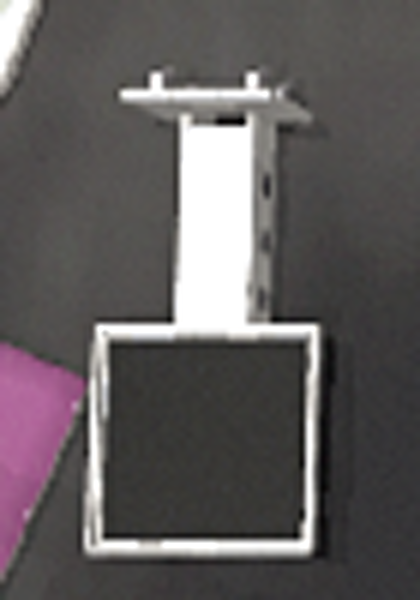

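View pics/c3.png

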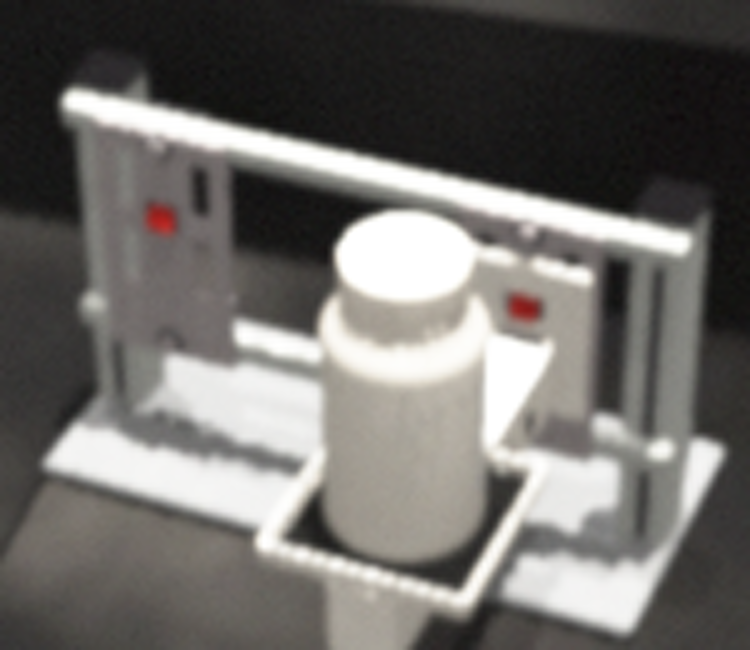

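View pics/c4.png

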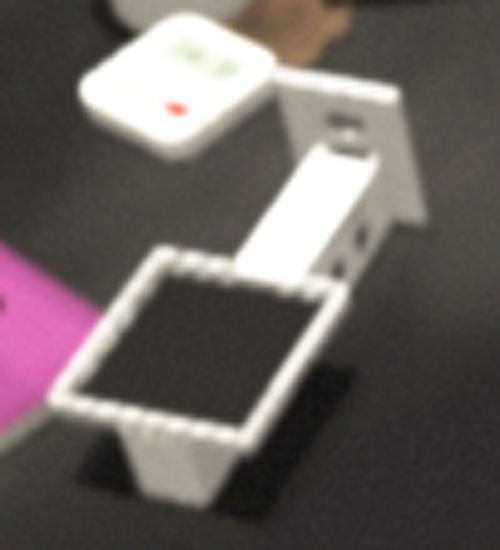

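View pics/c5.png

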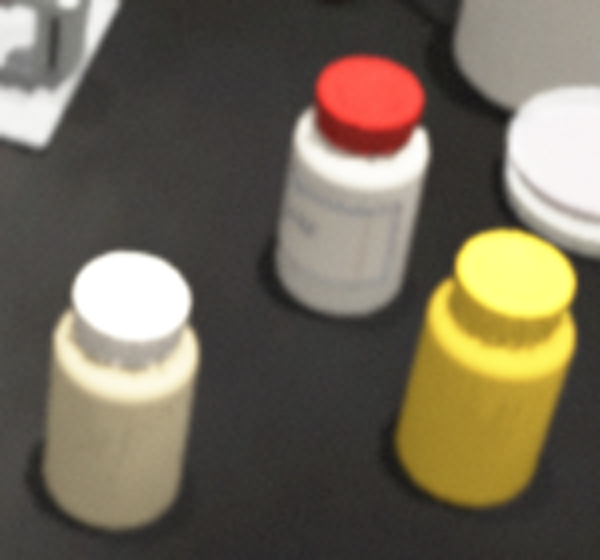

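View pics/c6.png

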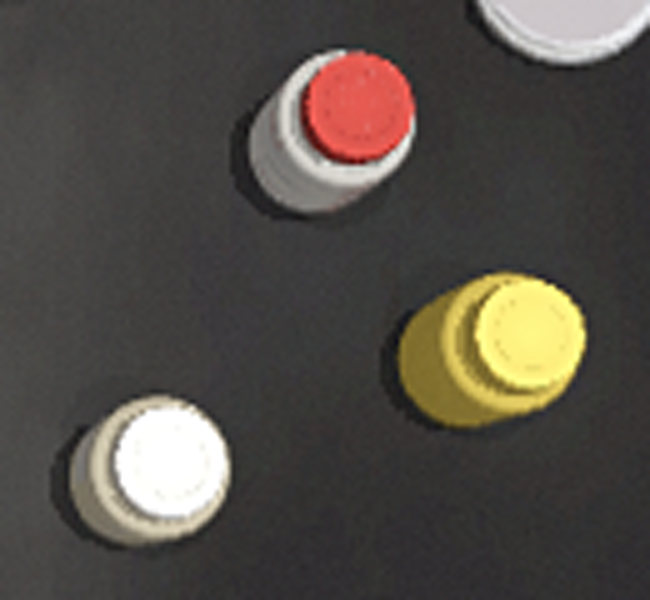

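```bash
cat > fit.py <<'E'
from h import *
from scipy.optimize import least_squares
t=cv2.imread('pics/top0.png');s=cv2.imread('pics/scene0.png')
def red(img,x0,y0,x1,y1):
    c=img[y0:y1,x0:x1].astype(int);w=np.clip(c[...,2]-np.maximum(c[...,0],c[...,1])-15,0,None)
    y,x=np.mgrid[y0:y1,x0:x1];return np.array([(x*w).sum()/w.sum(),(y*w).sum()/w.sum()])
ct=[red(t,258,180,275,197),red(t,332,193,350,206)]
cs=[red(s,280,185,295,202),red(s,352,203,368,219)]
print('catches',ct,cs)
def o(px,f,off):return (np.array(px,float)+.5)/f-.5+np.array(off)
RT=o([(330,343),(487,363),(464,520),(308,496)],4,(235,150))
RS=o([(548,460),(467,605),(260,540)],5,(255,150))
RailT=o([(38,105),(555,178)],4,(235,150)); RailS=o([(66,102),(688,243)],5,(255,150))
LT=o([(98,326),(322,326),(318,555),(85,555)],6,(145,250))
LPT=o([(122,92),(272,95)],6,(145,250)) 
LTab=o([(156,73),(251,73)],6,(145,250))
LS=o([(163,247),(350,290),(245,445),(52,397)],5,(105,230))
LPS=o([(275,72),(400,90),(425,222)],5,(105,230))
def rim(h,cx,cy,z):return np.array([[cx+h,cy+h,z],[cx+h,cy-h,z],[cx-h,cy-h,z],[cx-h,cy+h,z]])
def pl(P,x,y,a):return P@R.from_euler('z',a).as_matrix().T+[x,y,0]
def res(p,full=False):
    x,y,a,bx,by,b,h,dy,cz,xr,zr,*sh=p
    off=np.r_[0,0],np.r_[0,0]
    r=[]
    rr=pl(rim(h,-128,-75,132),x,y,a)
    r+= [('rackrimT',proj('top',rr)-RT),('rackrimS',proj('scene',rr[1:])-RS)] if 0 else [('rackrimT',proj('top',rr)-RT),('rackrimS',proj('scene',rr[[1,2,3]])-RS)]
    C=pl(np.array([[-5,75+dy,cz],[-5,-75,cz]]),x,y,a)
    r+=[('catchT',proj('top',C)-ct),('catchS',proj('scene',C)-cs)]
    L=pl(rim(h,-128,0,47),bx,by,b)
    r+=[('LT',proj('top',L)-LT),('LS',proj('scene',L)-LS)]
    P=pl(np.array([[-2,28,74],[-2,-28,74]]),bx,by,b)
    r+=[('LPT',proj('top',P)-LPT),('LPS',proj('scene',pl(np.array([[-4,28,74],[-4,-28,74],[-4,-28,0]]),bx,by,b))-LPS)]
    T=pl(np.array([[12,18,60],[12,-18,60]]),bx,by,b)
    r+=[('tab',.5*(proj('top',T)-LTab))]
    if full:
        for n,q in r:print(n,np.round(q,1).tolist())
    return np.concatenate([q.ravel() for n,q in r])
if __name__=='__main__':
    p0=[650,80,-.1,400,400,0,42,8,136,0,184]
    f=least_squares(res,p0,loss='soft_l1');print(np.round(f.x,4));res(f.x,True)
    p=f.x
    # red bottle
    print('red T',back('top',[441.6,241.4],122),'S',back('scene',[462.5,264.2],122))
    print('tan T',back('top',[(172/5+370),(459/5+220)],122),'yel',back('top',[530/5+370,333/5+220],122))
    print('rail ends T z178',back('top',RailT,184).round(),'S',back('scene',RailS,184).round())
E
python3 fit.py
```

```text
catches [array([266.71092077, 189.41898644]), array([342.06918239, 200.37945493])] [array([286.72626932, 193.57174393]), array([359.24498998, 211.18587174])]Traceback (most recent call last):
  File "fit.py", line 40, in <module>
    f=least_squares(res,p0,loss='soft_l1');print(np.round(f.x,4));res(f.x,True)
    return func(*args, **kwargs)
    result = trf(vector_fun.fun, vector_fun.jac, x0, f0, J0, lb, ub, ftol, xtol,
                 gtol, max_nfev, x_scale, loss_function, tr_solver,
                 tr_options.copy(), verbose, callback=callback_wrapped)
    return trf_no_bounds(
        fun, jac, x0, f0, J0, ftol, xtol, gtol, max_nfev, x_scale,
        loss_function, tr_solver, tr_options, verbose, callback=callback)
    J = jac(x)
    self._update_jac()
    ~~~~~~~~~~~~~~~~^^
    self.J = self.jac_wrapped(xp_copy(self.x), f0=self.f)
             ~~~~~~~~~~~~~~~~^^^^^^^^^^^^^^^^^^^^^^^^^^^^
    J, dct = approx_derivative(
             ~~~~~~~~~~~~~~~~~^
        self.fun,
        ^^^^^^^^^
    ...<2 lines>...
        **self.finite_diff_options,
        ^^^^^^^^^^^^^^^^^^^^^^^^^^^

[... 466 characters left out ...]
   ~~~~~~~~^^^^^^^^^^^^^^^^^^^^^^^^^^^^^^
    return np.atleast_1d(self.fun(x))
                         ~~~~~~~~^^^
    return self.f(x, *self.args, **self.kwargs)
           ~~~~~~^^^^^^^^^^^^^^^^^^^^^^^^^^^^^^
  File "fit.py", line 28, in res
    r+=[('catchT',proj('top',C)-ct),('catchS',proj('scene',C)-cs)]
                                              ~~~~^^^^^^^^^^^
  File "h.py", line 8, in proj
    K,t,M=cam(n);p=(np.atleast_2d(P)-t)@M@F.T;q=p@K.T;return q[:,:2]/q[:,2:]
          ~~~^^^
  File "h.py", line 6, in cam
    c=get_calibration(n);return c['intrinsics'],np.array(c['xyz']),R.from_euler('xyz',c['orientation']).as_matrix()
ValueError: time passes only in moves, steps and waits
```

```bash
python3 - <<'E'
import pickle
from plant import get_calibration
pickle.dump({n:get_calibration(n) for n in('top','scene')},open('cal.pkl','wb'))
E
sed -i "s/^def cam(n):/import pickle\nCAL=pickle.load(open('cal.pkl','rb'))\ndef cam(n):/; s/c=get_calibration(n);return/c=CAL[n];return/" h.py
python3 fit.py
```

```text
catches [array([266.71092077, 189.41898644]), array([342.06918239, 200.37945493])] [array([286.72626932, 193.57174393]), array([359.24498998, 211.18587174])]
[ 6.597991e+02  8.503220e+01 -1.246000e-01  5.075878e+02  3.736936e+02
  1.194078e+02  4.218170e+01  1.482580e+01  1.360264e+02  0.000000e+00
  1.840000e+02]
rackrimT [[0.4, -0.6], [0.1, 0.0], [0.4, -0.5], [0.1, -0.2]]
rackrimS [[0.2, 0.4], [-0.2, -0.6], [-1.0, 0.1]]
catchT [[0.3, 0.7], [0.2, 0.4]]
catchS [[-0.3, -0.5], [-0.2, 0.2]]
LT [[0.0, -0.0], [0.1, -0.2], [-0.4, -0.5], [0.7, -0.3]]
LS [[-0.8, 0.2], [-0.2, -1.0], [0.4, -1.0], [-0.8, 0.2]]
LPT [[0.6, 0.4], [0.6, -0.2]]
LPS [[-0.4, 0.4], [-0.9, 1.2], [0.1, 0.8]]
tab [[0.6, -0.9], [0.6, -0.9]]
red T [[ 563.52982758 -204.59701044  122.        ]] S [[ 559.57243756 -206.30542751  122.        ]]
tan T [[ 410.62319737 -124.20607365  122.        ]] yel [[ 467.37422644 -276.43729771  122.        ]]
rail ends T z178 [[683. 219. 184.]
 [649. -52. 184.]] S [[671. 215. 184.]
 [642. -54. 184.]]
```

Request:
{"method": "apply_moves", "body": {
  "plan": [
    [[0, 3.5, -2.5, 0, 4.35], [0, 3.5, -2.5, 0, 4.35], [0, 3.5, -2.5, 0, 4.35], [0, 3.5, -2.5, 0, 4.35], [0, 3.5, -2.5, 0, 4.35], [0, 3.5, -2.5, 0, 4.35], [0, 0, 0, 0, 0], [0, 0, 0, 0, 0]]
  ],
  "grip_force": 40
}}

```text
t: 0.9
eef_pos: [448.8, 372.5, 213.4]
orientation: [-3.141, -0.001, -3.117]
contact_force: [-0.5, -0.8, 0.7]
width: 0.998
```

Request:
{"method": "apply_moves", "body": {
  "plan": [
    [[0, 0.25, 0, -4, 0], [0, 0, 0, -4, 0], [0, 0, 0, -4, 0], [0, 0, 0, -4, 0], [0, 0, 0, -3, 0], [0, 0, 0, -1.2, 0], [0, 0, 0, -0.6, 0], [0, 0, 0, 0, 0]]
  ]
}}

```text
t: 1.7
eef_pos: [450.9, 373.9, 6.3]
orientation: [3.141, 0.0, -3.113]
contact_force: [-0.6, -0.3, 0.0]
width: 0.996
```

```bash
python3 - <<'E'
from h import *
a=camera('top');b=camera('scene')
crop(a,120,230,130,120,5,'g1.png');crop(b,85,190,150,130,5,'g2.png')
E
```

```text
(no output)
```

View pics/g1.png

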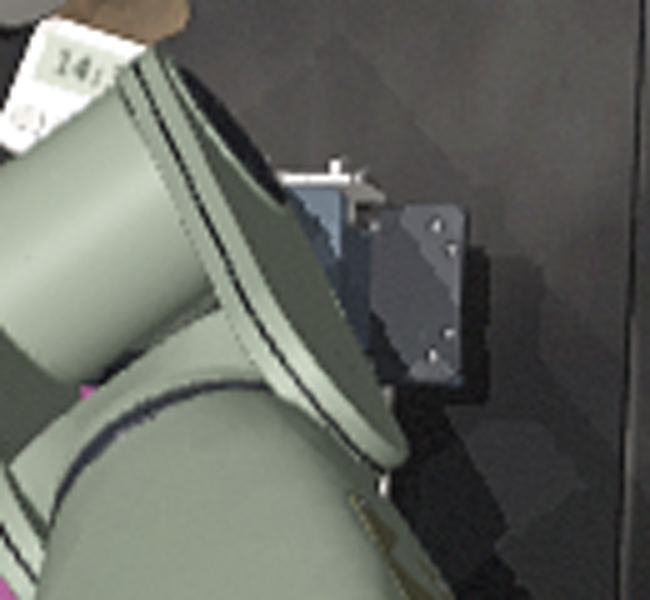

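View pics/g2.png

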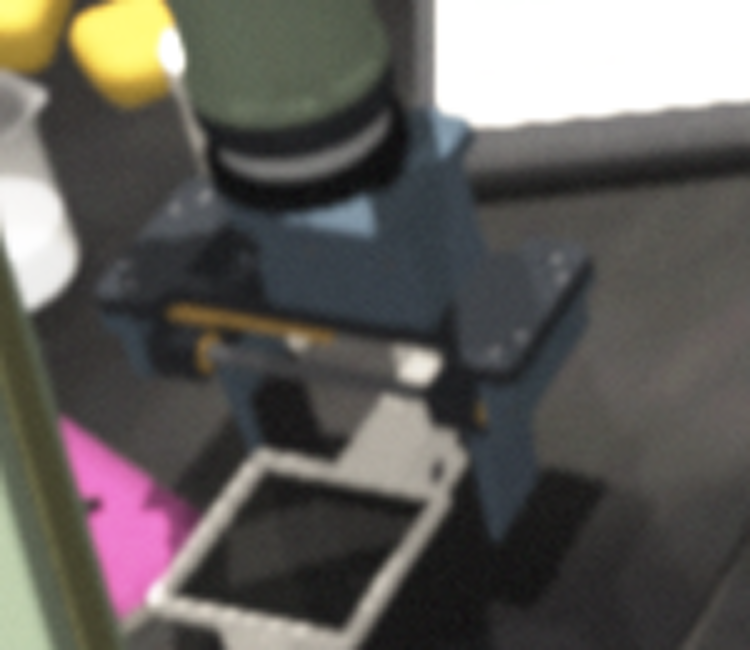

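Request:
{"method": "apply_moves", "body": {
  "plan": [
    [[255, 0, 0, 0, 0], [255, 0, 0, 0, 0], [255, 0, 0, 0, 0], [255, 0, 0, 0, 0], [255, 0, 0, 0, 0], [255, 0, 0, 0, 0], [255, 0, 0, 0, 0], [255, 0, 0, 0, 0]]
  ],
  "grip_force": 45
}}

```text
t: 2.6
eef_pos: [451.0, 373.2, 5.9]
orientation: [3.142, -0.0, -3.114]
contact_force: [0.0, -0.2, -0.1]
width: 0.328
```

Request:
{"method": "apply_moves", "body": {
  "plan": [
    [[255, 0, 0, 1, 0], [255, 0, 0, 2, 0], [255, 0, 0, 3, 0], [255, 0, 0, 3.9, 0], [255, 1.5, -2.5, 0, -1], [255, 1.5, -3, 0, -1.5], [255, 1.5, -3, 0, -1.5], [255, 0, 0, 0, 0]]
  ]
}}

```text
t: 3.4
eef_pos: [497.2, 284.9, 105.4]
orientation: [-3.14, 0.001, 3.096]
contact_force: [-1.0, 0.7, -1.7]
width: 0.305
```

Request:
{"method": "apply_moves", "body": {
  "plan": [
    [[255, 1.5, -2.5, 0, -1.5], [255, 1.5, -2.5, 0, -1.5], [255, 1.5, -2.5, 0, -1.7], [255, 1.4, -2.5, 0, 0], [255, 0, 0, 0, 0], [255, 0, 0, 0, 0]]
  ]
}}

```text
t: 4.0
eef_pos: [554.8, 188.3, 105.0]
orientation: [3.141, -0.001, 3.016]
contact_force: [0.6, 0.2, -2.2]
width: 0.303
```

```bash
python3 - <<'E'
from h import *
a=camera('top');b=camera('scene');cv2.imwrite('pics/h_t.png',a);cv2.imwrite('pics/h_s.png',b)
crop(a,200,130,200,150,4,'h1.png');crop(b,200,130,200,150,4,'h2.png')
E
```

```text
(no output)
```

View pics/h1.png

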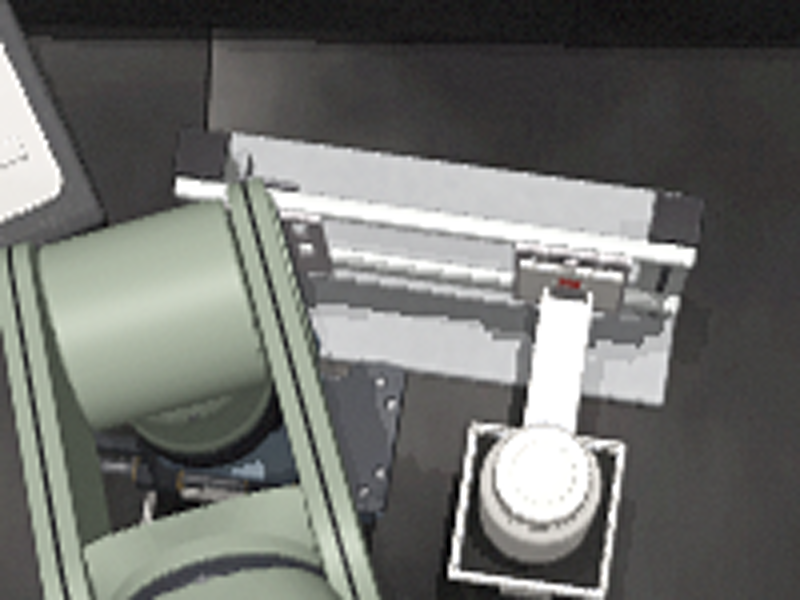

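View pics/h2.png

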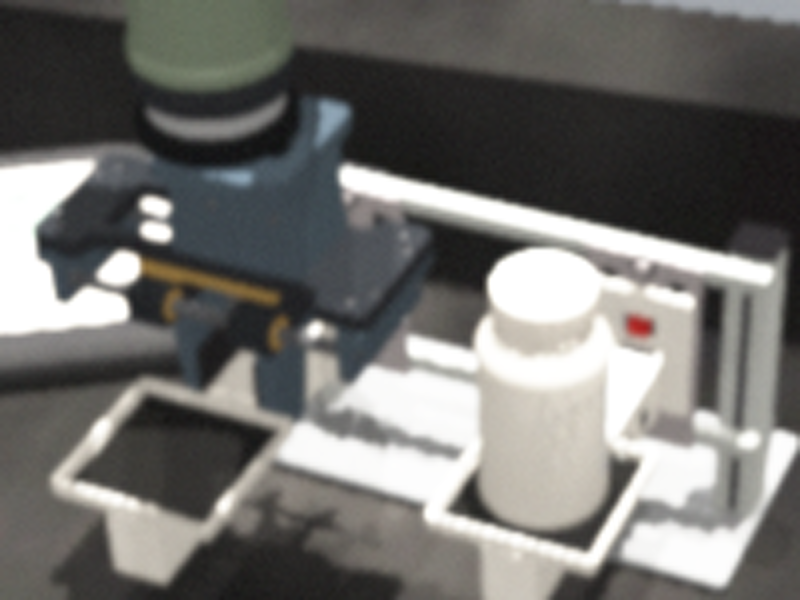

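```bash
python3 - <<'E'
from fit import *
m=o([(148,381),(57,485),(212,534)],4,(200,130))
yaw=3.016-np.pi
o0=np.array([554.8,188.3])+56.6*np.array([np.cos(yaw),np.sin(yaw)])
r=pl(rim(42.2,-128,0,146.1),*o0,yaw)
print(proj('scene',r[[0,3,2]])-m)
f=least_squares(lambda p:(proj('scene',pl(rim(42.2,-128,0,p[3]),*p[:3])[[0,3,2]])-m).ravel(),[*o0,yaw,146]);print(f.x,o0,yaw)
E
```

```text
catches [array([266.71092077, 189.41898644]), array([342.06918239, 200.37945493])] [array([286.72626932, 193.57174393]), array([359.24498998, 211.18587174])]
[[-1.82906915 -2.0447806 ]
 [-2.32598476 -1.95697494]
 [-1.52975744 -2.18008224]]
[ 6.17508410e+02  1.80926363e+02 -1.30670541e-01  1.35234527e+02] [610.95419599 181.21012886] -0.1255926535897931
```

Request:
{"method": "apply_moves", "body": {
  "plan": [
    [[255, 2, -0.1, 0, 0], [255, 1.5, -0.15, 0, 0], [255, 0.6, -0.05, 0, 0], [255, 0.2, -0.02, 0, 0], [255, 0.2, -0.02, 0, 0], [255, 0, 0, 0, 0]]
  ]
}}

```text
t: 4.7
eef_pos: [599.5, 185.0, 104.9]
orientation: [-3.142, -0.001, 3.018]
contact_force: [-0.1, -0.2, -1.8]
width: 0.308
```

Request:
{"method": "apply_moves", "body": {
  "plan": [
    [[255, 0.2, -0.02, 0, 0], [255, 0.2, -0.02, 0, 0], [255, 0, 0, 0, 0]]
  ]
}}

```text
t: 5.0
eef_pos: [604.2, 184.4, 105.1]
orientation: [3.141, 0.0, 3.017]
contact_force: [0.5, -0.1, -1.9]
width: 0.306
```

Request:
{"method": "apply_moves", "body": {
  "plan": [
    [[255, 0.2, -0.02, 0, 0], [255, 0.2, -0.02, 0, 0], [255, 0, 0, 0, 0]]
  ]
}}

```text
t: 5.3
eef_pos: [608.4, 183.9, 104.9]
orientation: [3.141, 0.0, 3.017]
contact_force: [0.4, -0.7, -1.4]
width: 0.301
```

Request:
{"method": "apply_moves", "body": {
  "plan": [
    [[255, 0.2, -0.02, 0, 0], [255, 0.1, -0.01, 0, 0], [255, 0, 0, 0, 0]]
  ]
}}

```text
t: 5.6
eef_pos: [611.2, 183.7, 105.0]
orientation: [3.141, 0.0, 3.017]
contact_force: [-0.2, 0.3, -2.2]
width: 0.304
```

Request:
{"method": "apply_moves", "body": {
  "plan": [
    [[255, 0.2, -0.02, 0, 0], [255, 0.1, -0.01, 0, 0], [255, 0, 0, 0, 0]]
  ]
}}

```text
t: 5.9
eef_pos: [613.8, 183.4, 104.9]
orientation: [-3.142, -0.001, 3.017]
contact_force: [-0.9, 0.5, -2.4]
width: 0.307
```

```bash
python3 - <<'E'
from h import *
a=camera('top');b=camera('scene');cv2.imwrite('pics/i_t.png',a);cv2.imwrite('pics/i_s.png',b)
crop(a,230,150,100,90,6,'i1.png');crop(b,240,140,130,100,6,'i2.png')
E
```

```text
(no output)
```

View pics/i1.png

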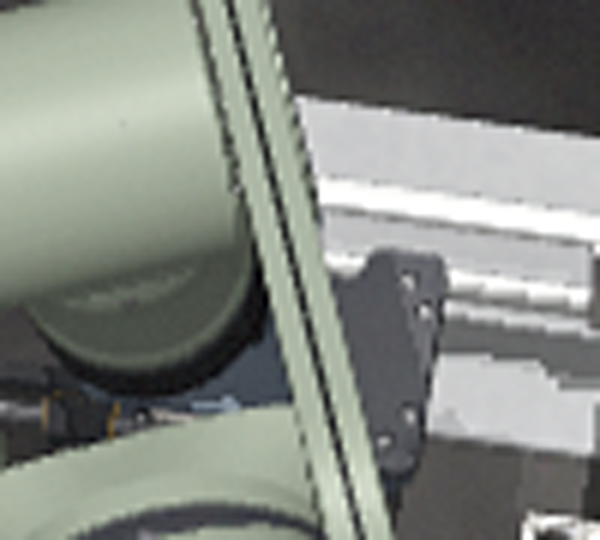

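View pics/i2.png

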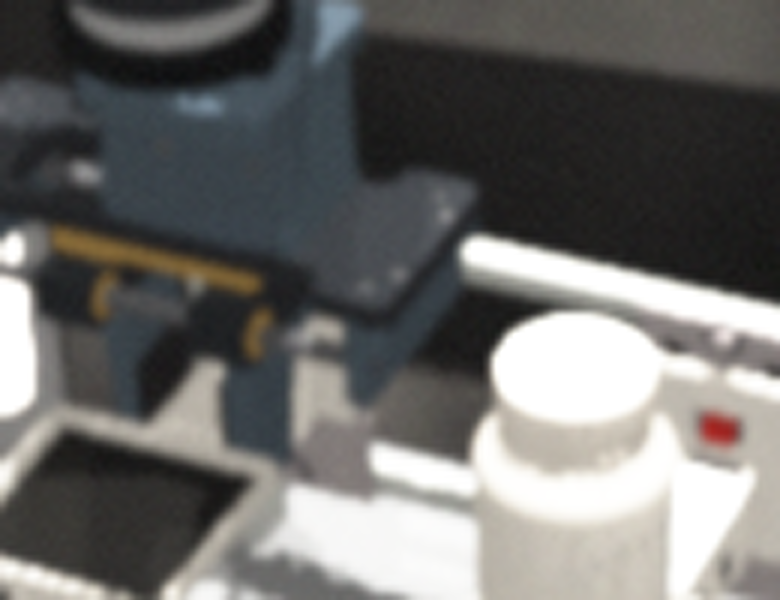

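Request:
{"method": "apply_moves", "body": {
  "plan": [
    [[255, 0.1, -0.01, 0, 0], [255, 0, 0, 0, 0]]
  ]
}}

```text
t: 6.2
eef_pos: [613.9, 183.3, 104.9]
orientation: [-3.141, -0.002, 3.018]
contact_force: [-4.0, 0.5, 0.2]
width: 0.308
```

Request:
{"method": "apply_moves", "body": {
  "plan": [
    [[255, 0.1, -0.01, 0, 0], [255, 0, 0, 0, 0]]
  ]
}}

```text
t: 6.4
eef_pos: [614.0, 183.3, 105.0]
orientation: [-3.141, -0.004, 3.018]
contact_force: [-8.1, 0.7, 1.6]
width: 0.304
```

Request:
{"method": "apply_moves", "body": {
  "plan": [
    [[255, 0.1, -0.01, 0, 0], [255, 0, 0, 0, 0]]
  ]
}}

```text
t: 6.6
eef_pos: [614.1, 183.2, 105.0]
orientation: [-3.141, -0.006, 3.018]
contact_force: [-10.9, 0.2, 3.1]
width: 0.308
```

Request:
{"method": "apply_moves", "body": {
  "plan": [
    [[255, -0.25, 0.03, 0, 0], [255, 0.02, 0.15, 0, 0], [255, 0, 0, 0, 0]]
  ]
}}

```text
t: 6.9
eef_pos: [614.2, 184.6, 104.9]
orientation: [-3.141, -0.001, 3.017]
contact_force: [-5.0, -0.6, 0.3]
width: 0.302
```

Request:
{"method": "apply_moves", "body": {
  "plan": [
    [[255, 0.01, 0.1, 0, 0], [255, 0, 0, 0, 0]]
  ]
}}

```text
t: 7.1
eef_pos: [614.2, 184.8, 104.8]
orientation: [-3.139, -0.002, 3.017]
contact_force: [-5.3, -4.1, -0.2]
width: 0.305
```

Request:
{"method": "apply_moves", "body": {
  "plan": [
    [[255, -0.03, -0.25, 0, 0], [255, 0, 0, 0, 0]]
  ]
}}

```text
t: 7.3
eef_pos: [614.1, 183.9, 104.8]
orientation: [3.14, -0.001, 3.017]
contact_force: [-4.5, 1.2, -2.7]
width: 0.306
```

Request:
{"method": "apply_moves", "body": {
  "plan": [
    [[255, -0.02, -0.15, 0, 0], [255, 0, 0, 0, 0]]
  ]
}}

```text
t: 7.5
eef_pos: [614.0, 182.8, 104.8]
orientation: [3.14, -0.001, 3.018]
contact_force: [-4.7, 2.3, -1.3]
width: 0.306
```

Request:
{"method": "apply_moves", "body": {
  "plan": [
    [[255, -0.01, -0.1, 0, 0], [255, 0, 0, 0, 0]]
  ]
}}

```text
t: 7.7
eef_pos: [613.9, 182.0, 104.7]
orientation: [3.14, -0.001, 3.018]
contact_force: [-4.8, 2.6, -1.6]
width: 0.306
```

Request:
{"method": "apply_moves", "body": {
  "plan": [
    [[255, -0.01, -0.1, 0, 0], [255, 0, 0, 0, 0]]
  ]
}}

```text
t: 7.9
eef_pos: [613.9, 181.6, 104.7]
orientation: [3.139, -0.001, 3.018]
contact_force: [-4.7, 4.6, -1.7]
width: 0.309
```

Request:
{"method": "apply_moves", "body": {
  "plan": [
    [[255, 0.02, 0.17, 0, 0], [255, 0, 0, -0.3, 0], [255, 0, 0, 0, 0]]
  ]
}}

```text
t: 8.2
eef_pos: [613.9, 182.0, 102.1]
orientation: [3.141, -0.001, 3.018]
contact_force: [-5.7, 1.6, 0.7]
width: 0.305
```

Request:
{"method": "apply_moves", "body": {
  "plan": [
    [[255, 0, 0, -0.2, 0], [255, 0, 0, -0.2, 0], [255, 0, 0, 0, 0]]
  ]
}}

```text
t: 8.5
eef_pos: [613.9, 182.0, 98.6]
orientation: [3.141, -0.001, 3.018]
contact_force: [-7.2, 0.8, 1.8]
width: 0.306
```

Request:
{"method": "apply_moves", "body": {
  "plan": [
    [[255, 0.01, 0.1, 0, 0], [255, 0, 0, -0.2, 0], [255, 0, 0, 0, 0]]
  ]
}}

```text
t: 8.8
eef_pos: [613.9, 182.7, 96.0]
orientation: [-3.142, -0.001, 3.017]
contact_force: [-6.5, 0.6, -0.1]
width: 0.31
```

Request:
{"method": "apply_moves", "body": {
  "plan": [
    [[255, 0, 0, -0.15, 0], [255, 0, 0, 0, 0]]
  ]
}}

```text
t: 9.0
eef_pos: [613.9, 182.7, 94.5]
orientation: [3.142, -0.001, 3.017]
contact_force: [-5.1, 0.4, -0.4]
width: 0.309
```

Request:
{"method": "apply_moves", "body": {
  "plan": [
    [[255, 0, 0, -0.15, 0], [255, 0, 0, 0, 0]]
  ]
}}

```text
t: 9.2
eef_pos: [613.9, 182.8, 93.0]
orientation: [3.141, -0.001, 3.017]
contact_force: [-5.2, 0.3, 0.3]
width: 0.307
```

Request:
{"method": "apply_moves", "body": {
  "plan": [
    [[255, 0, 0, -0.15, 0], [255, 0, 0, 0, 0]]
  ]
}}

```text
t: 9.4
eef_pos: [614.0, 182.8, 91.5]
orientation: [3.141, -0.001, 3.018]
contact_force: [-5.3, 0.1, 0.4]
width: 0.309
```

Request:
{"method": "apply_moves", "body": {
  "plan": [
    [[255, 0, 0, -0.1, 0], [255, 0, 0, 0, 0]]
  ]
}}

```text
t: 9.6
eef_pos: [614.0, 182.8, 90.7]
orientation: [3.141, -0.001, 3.018]
contact_force: [-6.4, 0.2, 1.3]
width: 0.303
```

Request:
{"method": "apply_moves", "body": {
  "plan": [
    [[255, 0, 0, -0.1, 0], [255, 0, 0, 0, 0]]
  ]
}}

```text
t: 9.8
eef_pos: [614.0, 182.8, 90.5]
orientation: [3.141, -0.001, 3.018]
contact_force: [-7.3, 0.2, 3.9]
width: 0.305
```

Request:
{"method": "apply_moves", "body": {
  "plan": [
    [[255, 0, 0, -0.1, 0], [255, 0, 0, 0, 0]]
  ]
}}

```text
t: 10.0
eef_pos: [614.0, 182.8, 90.4]
orientation: [3.141, -0.0, 3.018]
contact_force: [-9.2, -0.6, 8.8]
width: 0.303
```

Request:
{"method": "apply_moves", "body": {
  "plan": [
    [[255, 0, 0, -0.1, 0], [255, 0, 0, 0, 0]]
  ]
}}

```text
t: 10.2
eef_pos: [614.0, 182.8, 90.3]
orientation: [3.141, 0.0, 3.018]
contact_force: [-11.2, -1.7, 12.8]
width: 0.305
```

Request:
{"method": "apply_moves", "body": {
  "plan": [
    [[255, 0, 0, -0.1, 0], [255, 0, 0, 0, 0]]
  ]
}}

```text
t: 10.4
eef_pos: [614.0, 182.7, 89.9]
orientation: [3.141, 0.001, 3.018]
contact_force: [-12.1, -0.7, 15.5]
width: 0.302
```

Request:
{"method": "apply_moves", "body": {
  "plan": [
    [[255, 0, 0, -0.1, 0], [255, 0, 0, 0, 0]]
  ]
}}

```text
t: 10.6
eef_pos: [614.0, 182.7, 89.6]
orientation: [3.141, 0.001, 3.018]
contact_force: [-13.6, -0.5, 18.8]
width: 0.302
```

Request:
{"method": "apply_moves", "body": {
  "plan": [
    [[255, -0.15, 0.02, 0, 0], [255, 0, 0, 0, 0]]
  ]
}}

```text
t: 10.8
eef_pos: [614.0, 182.8, 89.4]
orientation: [3.141, 0.004, 3.018]
contact_force: [-9.3, -2.7, 16.4]
width: 0.305
```

```bash
python3 - <<'E'
from h import *
a=camera('top');b=camera('scene');cv2.imwrite('pics/j_s.png',b)
crop(b,210,130,190,140,4,'j2.png')
E
```

```text
(no output)
```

View pics/j2.png

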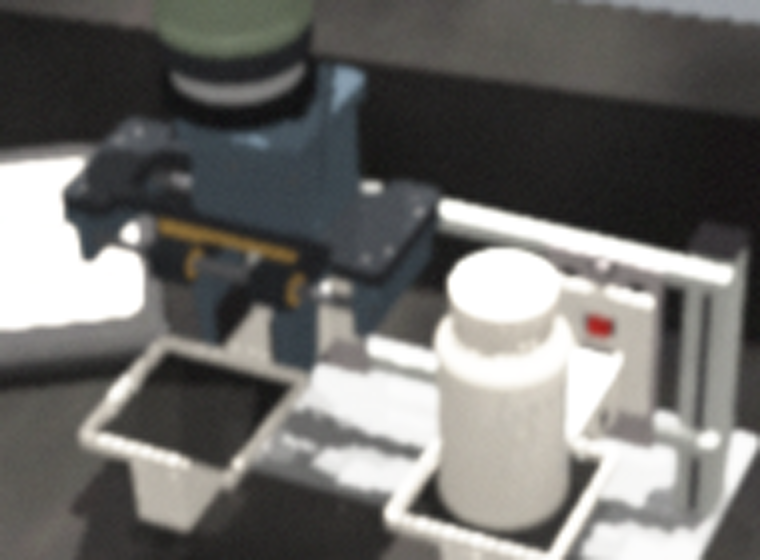

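```bash
python3 - <<'E'
from fit import *
m=o([(165,343),(83,437),(218,475),(308,378)],4,(210,130))
yaw=3.018-np.pi
o0=np.array([614.0,182.8])+56.6*np.array([np.cos(yaw),np.sin(yaw)])
print(o0)
for dz in(80,83,85,87,90,95):
    r=pl(rim(42.2,-128,0,dz+47),*o0,yaw)[[0,3,2,1]]
    print(dz,(proj('scene',r)-m).round(1).tolist())
m2=o([(612,449),(540,560)],4,(210,130))
E
```

```text
catches [array([266.71092077, 189.41898644]), array([342.06918239, 200.37945493])] [array([286.72626932, 193.57174393]), array([359.24498998, 211.18587174])]
[670.16826341 175.82245136]
80 [[-1.0, -2.1], [-1.8, -1.3], [2.5, 0.3], [-0.1, -0.9]]
83 [[-1.2, -3.3], [-2.0, -2.4], [2.4, -0.9], [-0.2, -2.1]]
85 [[-1.3, -4.0], [-2.1, -3.2], [2.3, -1.7], [-0.3, -2.9]]
87 [[-1.4, -4.8], [-2.2, -4.0], [2.2, -2.4], [-0.3, -3.7]]
90 [[-1.5, -6.0], [-2.4, -5.2], [2.1, -3.6], [-0.4, -4.8]]
95 [[-1.7, -7.9], [-2.7, -7.2], [1.9, -5.6], [-0.6, -6.8]]
```

Request:
{"method": "apply_moves", "body": {
  "plan": [
    [[255, 0, 0, -0.1, 0], [255, 0, 0, 0, 0]]
  ]
}}

```text
t: 11.1
eef_pos: [614.0, 182.7, 89.4]
orientation: [3.14, 0.004, 3.018]
contact_force: [-10.7, -2.9, 19.2]
width: 0.304
```

Request:
{"method": "apply_moves", "body": {
  "plan": [
    [[255, 0, 0, -0.1, 0], [255, 0, 0, 0, 0]]
  ]
}}

```text
t: 11.3
eef_pos: [614.0, 182.8, 89.2]
orientation: [3.14, 0.005, 3.018]
contact_force: [-11.8, -2.6, 23.8]
width: 0.304
```

Request:
{"method": "apply_moves", "body": {
  "plan": [
    [[255, -0.1, 0, 0.3, 0], [255, -0.05, 0, 0.2, 0], [255, 0, 0, 0, 0]]
  ]
}}

```text
t: 11.6
eef_pos: [613.8, 182.7, 89.5]
orientation: [3.141, 0.005, 3.018]
contact_force: [0.9, -1.5, 3.9]
width: 0.306
```

Request:
{"method": "apply_moves", "body": {
  "plan": [
    [[255, 0, 0, 0.2, 0], [255, 0, 0, 0, 0]]
  ]
}}

```text
t: 11.8
eef_pos: [613.6, 182.9, 90.5]
orientation: [3.14, 0.004, 3.017]
contact_force: [4.9, -1.0, -0.4]
width: 0.303
```

Request:
{"method": "apply_moves", "body": {
  "plan": [
    [[255, 0, 0, 0.1, 0], [255, 0, 0, 0, 0]]
  ]
}}

```text
t: 12.0
eef_pos: [613.4, 182.9, 91.3]
orientation: [3.141, 0.004, 3.017]
contact_force: [5.7, -1.2, -2.4]
width: 0.302
```

Request:
{"method": "apply_moves", "body": {
  "plan": [
    [[255, 0.05, 0, 0.1, 0], [255, 0, 0, 0, 0]]
  ]
}}

```text
t: 12.2
eef_pos: [613.3, 182.9, 91.4]
orientation: [3.141, 0.002, 3.017]
contact_force: [5.6, -0.2, -5.4]
width: 0.306
```

Request:
{"method": "apply_moves", "body": {
  "plan": [
    [[255, 0.05, 0, 0.1, 0], [255, 0, 0, 0, 0]]
  ]
}}

```text
t: 12.4
eef_pos: [613.2, 182.8, 91.6]
orientation: [3.142, 0.0, 3.017]
contact_force: [5.4, 1.5, -8.0]
width: 0.305
```

Request:
{"method": "apply_moves", "body": {
  "plan": [
    [[255, 0.05, 0, -0.3, 0], [255, 0, 0, -0.1, 0], [255, 0, 0, 0, 0], [255, 0, 0, 0, 0]]
  ]
}}

```text
t: 12.8
eef_pos: [613.7, 182.9, 89.9]
orientation: [3.141, 0.002, 3.018]
contact_force: [4.0, -0.3, -0.3]
width: 0.304
```

Request:
{"method": "apply_moves", "body": {
  "plan": [
    [[150, 0, 0, 0, 0], [100, 0, 0, 0, 0], [0, 0, 0, 0, 0], [0, 0, 0, 0, 0], [0, 0, 0, 0, 0], [0, 0, 0, 0, 0]]
  ]
}}

```text
t: 13.4
eef_pos: [612.8, 182.8, 89.4]
orientation: [3.142, -0.0, 3.018]
contact_force: [0.6, 0.1, 0.7]
width: 0.798
```

Request:
{"method": "apply_moves", "body": {
  "plan": [
    [[0, 0, 0, 0, 0], [0, 0, 0, 2, 0], [0, 0, 0, 4, 0], [0, 0, 0, 5, 0], [0, 0, 0, 5, 0], [0, -1, -1, 5, 0], [0, -1, -4, 0, 0], [0, -1, -5, 0, 0]]
  ]
}}

```text
t: 14.2
eef_pos: [583.9, 84.5, 299.6]
orientation: [3.14, 0.004, 3.021]
contact_force: [0.1, 0.2, -0.7]
width: 1.002
```

Request:
{"method": "apply_moves", "body": {
  "plan": [
    [[0, -1, -5, 0, 0], [0, -1, -5, 0, 0], [0, 0, -5, 0, 0], [0, 0, -5, 0, 0], [0, 0, -4.5, 0, 0], [0, 0, -4.5, 0, 0], [0, 0, 0, 0, 0]]
  ]
}}

```text
t: 14.9
eef_pos: [563.3, -209.1, 297.0]
orientation: [-3.139, -0.0, 3.011]
contact_force: [0.5, 0.8, -1.0]
width: 1.0
```

```bash
python3 - <<'E'
from h import *
a=camera('top');b=camera('scene');cv2.imwrite('pics/k_t.png',a);cv2.imwrite('pics/k_s.png',b)
crop(a,235,150,130,130,5,'k1.png');crop(b,220,150,150,120,5,'k2.png')
print(sensors.get_obs())
E
```

```text
{'t': 15.0, 'joint_positions': array([-3.67829151e-01,  3.22776701e-01,  1.35267041e+00,  7.85693813e-04,
        1.46698081e+00, -1.81239058e+00]), 'qvel': array([ 0.03922499, -0.01292542,  0.00887426,  0.00501444,  0.00224581,
       -0.00024749]), 'effort': array([-1.41303398e+00, -4.22879720e+01, -2.47430724e+01, -1.92498202e-01,
        2.28185824e-02, -1.83355930e-02]), 'eef_pos': array([ 563.65294369, -204.60822652,  297.25476279]), 'orientation': array([ 3.1406341e+00, -6.2409589e-04,  3.0152763e+00]), 'contact_force': array([ 0.02942864, -0.37137084,  0.83906623]), 'ft_torque': array([ 0.10269104, -0.03558415, -0.022558  ]), 'width': 0.9992892710288114}
```

View pics/k1.png

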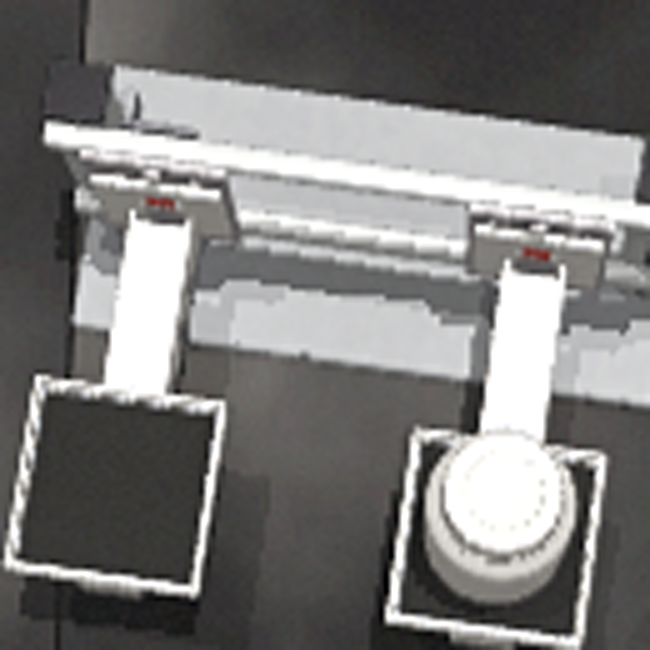

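View pics/k2.png

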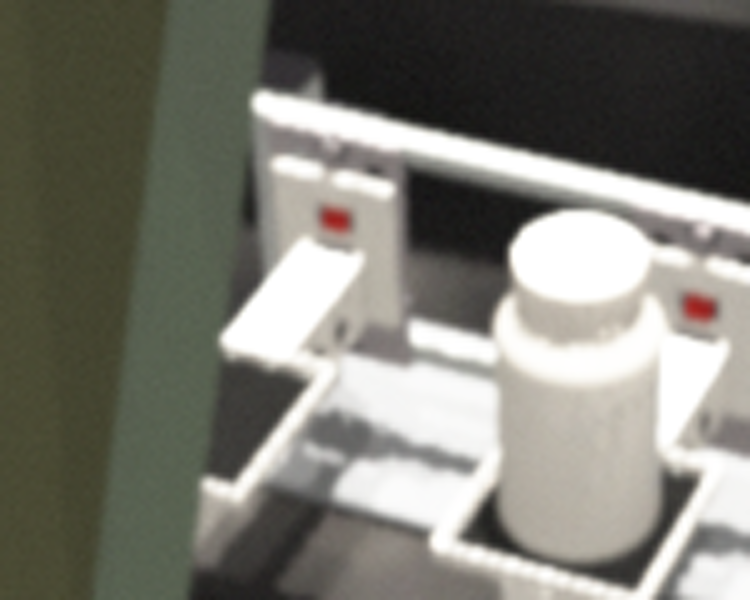

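Request:
{"method": "apply_moves", "body": {
  "plan": [
    [[0, -0.1, 0, -4, 0], [0, 0, 0, -4, 0], [0, 0, 0, -4, 0], [0, 0, 0, -4, 0], [0, 0, 0, -3.5, 0], [0, 0, 0, -3, 0], [0, 0, 0, -2, 0], [0, 0, 0, 0, 0]]
  ]
}}

```text
t: 15.8
eef_pos: [561.0, -201.3, 49.9]
orientation: [3.139, -0.006, 3.019]
contact_force: [-1.0, 0.7, 0.3]
width: 1.0
```

```bash
python3 - <<'E'
from fit import *
L=o([(38,380),(225,404),(197,595),(8,568)],5,(235,150));Q=o([(415,432),(605,457),(580,643),(388,618)],5,(235,150))
for q in(L,Q):
    w=back('top',q,132);print(w.mean(0),w.round(1).tolist())
b=camera('scene');crop(b,390,200,140,130,5,'l2.png')
E
```

```text
catches [array([266.71092077, 189.41898644]), array([342.06918239, 200.37945493])] [array([286.72626932, 193.57174393]), array([359.24498998, 211.18587174])]
[541.58163486 189.96464947 132.        ] [[587.2, 225.9, 132.0], [578.4, 144.9, 132.0], [495.4, 154.0, 132.0], [505.3, 235.1, 132.0]]
[523.08174292  26.89500173 132.        ] [[567.9, 62.9, 132.0], [558.7, -18.7, 132.0], [478.4, -9.1, 132.0], [487.3, 72.5, 132.0]]
```

View pics/l2.png

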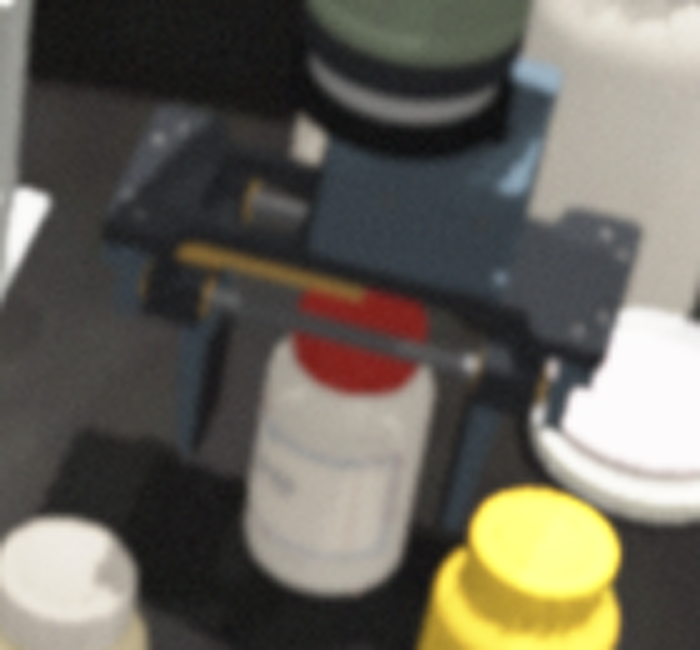

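Request:
{"method": "apply_moves", "body": {
  "plan": [
    [[50, 0, -0.35, 0, 0], [100, 0, 0, 0, 0], [255, 0, 0, 0, 0], [255, 0, 0, 0, 0], [255, 0, 0, 0, 0], [255, 0, 0, 0, 0], [255, 0, 0, 0, 0], [255, 0, 0, 0, 0]]
  ],
  "grip_force": 20
}}

```text
t: 16.65
eef_pos: [563.4, -207.1, 53.5]
orientation: [3.141, 0.001, 3.017]
contact_force: [0.8, 2.4, 6.2]
width: 0.649
```

Request:
{"method": "apply_moves", "body": {
  "plan": [
    [[255, 0, 0, 0, 0], [255, 0, 0, 0, 0]]
  ]
}}

```text
t: 16.85
eef_pos: [563.4, -207.2, 53.5]
orientation: [3.141, 0.001, 3.017]
contact_force: [-0.7, 2.5, 4.8]
width: 0.654
```

Request:
{"method": "apply_moves", "body": {
  "plan": [
    [[255, 0, 0, 1, 0], [255, 0, 0, 3, 0], [255, 0, 0, 4, 0], [255, 0, 0, 4, 0], [255, 0, 0, 4, 0], [255, 0, 0, 4, 0], [255, 0, 0, 4, 0], [255, 0, 0, 4, 0]]
  ]
}}

```text
t: 17.65
eef_pos: [562.1, -207.6, 333.9]
orientation: [-3.141, -0.001, 3.017]
contact_force: [1.0, -0.2, -2.3]
width: 0.652
```

Request:
{"method": "apply_moves", "body": {
  "plan": [
    [[255, -0.2, 2, 0, 0], [255, -0.2, 3, 0, 0], [255, -0.2, 4, 0, 0], [255, -0.2, 4, 0, 0], [255, -0.2, 4, 0, 0], [255, -0.2, 4, 0, 0], [255, -0.2, 4, 0, 0], [255, -0.2, 4, 0, 0]]
  ]
}}

```text
t: 18.45
eef_pos: [546.2, 83.6, 332.3]
orientation: [-3.141, -0.001, 3.017]
contact_force: [0.9, -0.7, -2.6]
width: 0.651
```

Request:
{"method": "apply_moves", "body": {
  "plan": [
    [[255, -0.2, 4, 0, 0], [255, -0.2, 3.5, 0, 0], [255, 0, 2, 0, 0], [255, 0, 1.3, 0, 0], [255, 0, 0, 0, 0], [255, 0, 0, 0, 0]]
  ]
}}

```text
t: 19.05
eef_pos: [542.9, 189.6, 332.4]
orientation: [-3.14, -0.0, 3.017]
contact_force: [0.1, 0.3, -2.1]
width: 0.651
```

Down to about 20 mm above the floor, then look.

Request:
{"method": "apply_moves", "body": {
  "plan": [
    [[255, 0, 0.1, -3, 0], [255, 0, 0, -3, 0], [255, 0, 0, -3, 0], [255, 0, 0, -2, 0], [255, 0, 0, -1.5, 0], [255, 0, 0, -0.8, 0], [255, 0, 0, 0, 0], [255, 0, 0, 0, 0]]
  ]
}}

```text
t: 19.85
eef_pos: [543.5, 191.1, 200.4]
orientation: [3.141, 0.001, 3.017]
contact_force: [0.4, 0.4, -2.6]
width: 0.65
```

```bash
python3 - <<'E'
from fit import *
b=camera('scene');crop(b,200,110,190,150,4,'m2.png')
E
```

```text
catches [array([266.71092077, 189.41898644]), array([342.06918239, 200.37945493])] [array([286.72626932, 193.57174393]), array([359.24498998, 211.18587174])]
```

View pics/m2.png

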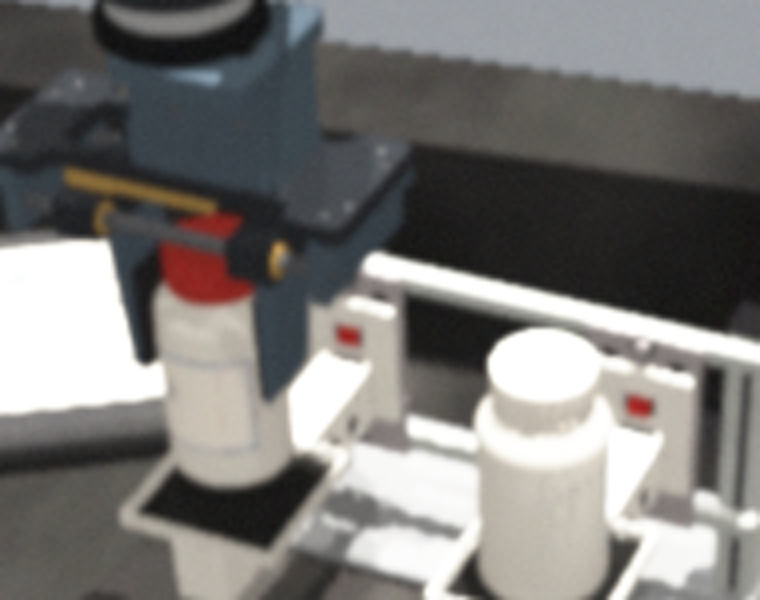

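Request:
{"method": "apply_moves", "body": {
  "plan": [
    [[255, 0, 0, -0.8, 0], [255, 0, 0, -0.6, 0], [255, 0, 0, -0.3, 0], [255, 0, 0, 0, 0], [255, 0, 0, 0, 0]]
  ]
}}

```text
t: 20.4
eef_pos: [543.0, 191.7, 182.6]
orientation: [3.142, 0.0, 3.018]
contact_force: [0.3, 0.7, -3.0]
width: 0.65
```

Request:
{"method": "apply_moves", "body": {
  "plan": [
    [[255, 0, 0, -0.15, 0], [255, 0, 0, 0, 0]]
  ]
}}

```text
t: 20.6
eef_pos: [542.9, 191.6, 181.1]
orientation: [3.142, 0.0, 3.018]
contact_force: [-0.1, 0.3, -2.7]
width: 0.654
```

Request:
{"method": "apply_moves", "body": {
  "plan": [
    [[255, 0, 0, -0.15, 0], [255, 0, 0, 0, 0]]
  ]
}}

```text
t: 20.8
eef_pos: [542.8, 191.6, 179.4]
orientation: [-3.142, -0.0, 3.017]
contact_force: [-0.1, 0.1, -2.6]
width: 0.65
```

Request:
{"method": "apply_moves", "body": {
  "plan": [
    [[255, 0, 0, -0.1, 0], [255, 0, 0, 0, 0]]
  ]
}}

```text
t: 21.0
eef_pos: [542.8, 191.5, 178.5]
orientation: [-3.142, -0.0, 3.017]
contact_force: [-0.0, -0.1, -2.7]
width: 0.652
```

Request:
{"method": "apply_moves", "body": {
  "plan": [
    [[255, 0, 0, -0.1, 0], [255, 0, 0, 0, 0]]
  ]
}}

```text
t: 21.2
eef_pos: [542.8, 191.6, 177.4]
orientation: [-3.142, -0.0, 3.018]
contact_force: [-0.0, -0.3, -2.2]
width: 0.65
```

Request:
{"method": "apply_moves", "body": {
  "plan": [
    [[255, 0, 0, -0.1, 0], [255, 0, 0, 0, 0]]
  ]
}}

```text
t: 21.4
eef_pos: [543.0, 191.6, 176.7]
orientation: [3.141, 0.0, 3.017]
contact_force: [0.3, 0.0, -1.0]
width: 0.647
```

Request:
{"method": "apply_moves", "body": {
  "plan": [
    [[255, 0, 0, -0.1, 0], [255, 0, 0, 0, 0]]
  ]
}}

```text
t: 21.6
eef_pos: [542.9, 191.6, 176.1]
orientation: [3.141, 0.0, 3.017]
contact_force: [-1.9, -0.6, 0.9]
width: 0.647
```

Request:
{"method": "apply_moves", "body": {
  "plan": [
    [[255, 0, 0, 0, 0], [80, 0, 0, 0, 0], [60, 0, 0, 0, 0], [30, 0, 0, 0, 0], [0, 0, 0, 0, 0], [0, 0, 0, 0, 0], [0, 0, 0, 0, 0], [0, 0, 0, 0, 0]]
  ]
}}

```text
t: 22.4
eef_pos: [542.9, 191.6, 175.6]
orientation: [3.142, 0.0, 3.018]
contact_force: [0.3, -0.2, 0.3]
width: 1.004
```

Request:
{"method": "apply_moves", "body": {
  "plan": [
    [[0, 0, 0, 1, 0], [0, 0, 0, 2, 0], [0, 0, 0, 3, 0], [0, 0, 0, 4, 0], [0, 0, 0, 4, 0], [0, 0, -1, 2, 0], [0, 0, -4, 0, 0], [0, 0, -5, 0, 0]]
  ]
}}

```text
t: 23.2
eef_pos: [543.3, 91.8, 337.3]
orientation: [3.14, 0.003, 3.021]
contact_force: [0.3, -0.2, -0.1]
width: 0.998
```

Request:
{"method": "apply_moves", "body": {
  "plan": [
    [[0, -0.5, -5, 0, 0], [0, -0.5, -5, 0, 0], [0, -0.5, -5, 0, 0], [0, 0, -4, 0, 0], [0, 0, -4, 0, 0], [0, 0, -4, 0, 0], [0, 0, 0, 0, 0], [0, 0, 0, 0, 0]]
  ]
}}

```text
t: 24.0
eef_pos: [527.9, -178.1, 336.0]
orientation: [3.141, 0.0, 3.016]
contact_force: [0.0, -0.1, -0.8]
width: 0.999
```

```bash
python3 - <<'E'
from fit import *
a=camera('top');b=camera('scene');print(sensors.get_obs()['contact_force'])
crop(a,225,140,150,140,5,'n1.png');crop(b,220,130,160,130,5,'n2.png')
E
```

```text
catches [array([266.71092077, 189.41898644]), array([342.06918239, 200.37945493])] [array([286.72626932, 193.57174393]), array([359.24498998, 211.18587174])]
[ 0.10550916 -1.39649011  0.00668857]
```

View pics/n1.png

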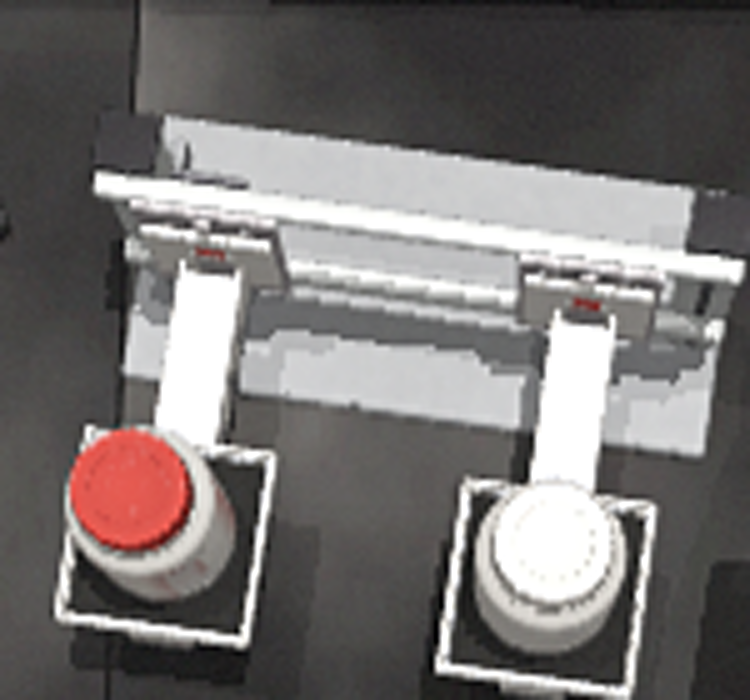

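View pics/n2.png

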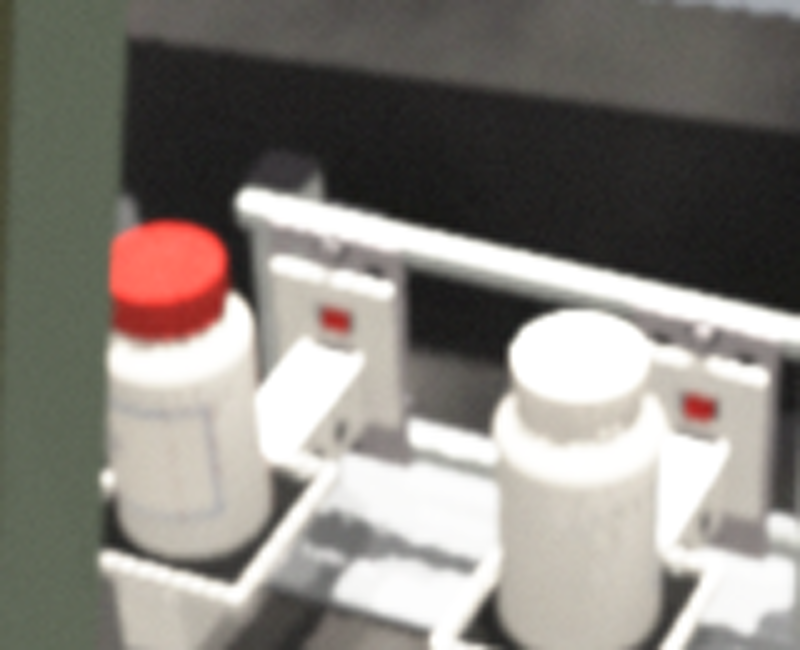

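```bash
python3 - <<'E'
from h import *
print(back('top',[251,237.8],124+122), back('top',[225+585/5,140+545/5],126+122))
L=np.array([(90,430),(274,454),(245,645),(58,618)])/5+[225,140]
print(back('top',L,131).mean(0))
from plant import env
env.hand_in()
E
```

```text
[[540.43935453 191.23408905 246.        ]] [[521.75755885  13.59540853 248.        ]]
[540.89326882 189.29226192 131.        ]
the job is handed in; nothing more can be done
```

The bracket is fitted in the left-hand bay and the red-capped bottle is standing on its tray. I handed the job in at about 24 s; no verdict comes back.

**Bracket**
- I gripped it by the arm and fed the four tabs into the slots. Feeling sideways, I met both slot walls about 3 mm apart, so the tabs were in.
- I pushed down to about 24 N, where it stopped sinking. It then resisted a gentle upward pull of about 8 N.
- After I let go, the pictures show it looking the same as the right-hand bracket, with the red catch showing in its window.
- While it was gripped, the picture put the tray several millimetres lower than the arm's reading did. The bracket had probably sagged or turned slightly in the grip. It looked level once released, but I did not measure its tilt.

**Red bottle**
- I set it down at about 1 N and let go. In the last picture it stands upright, about 2 mm from the middle of the tray.
- The gripper ended clear of everything, at about 336 mm height.

**Other bottles**
- My scripted check of the white bottle came out about 13 mm off in y, because I typed the wrong pixel. Reading its cap off the pictures again gave a difference of under 1 pixel from the start, so it has not moved.
- I never touched the tan or yellow bottles, but I did not measure their positions again at the end.

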